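# Transfer a row of shoe lasts in reverse order

## Task

Move the four grey shoe lasts (foot forms) from the wooden rack to the empty steel rack in reverse order: the one now nearest the robot goes into the bay farthest from the robot, the next one into the bay before it, and so on, so that the one now farthest ends nearest. Stand each one squarely in its own bay with its ankle block midway between the divider fins and its toe pointing the same way as before, and do not drop or topple any of them.

Things in the scene. Friction and masses are not known exactly. Their poses are not given: they have to be found in the camera images.
- last_child: Loose grey plastic shoe last (foot form), the smallest last, a child's, with a short round toe; 0.2 kg. 76 mm high, 48 wide; reaches 76 to the toe (+y), 34 to the heel (-y). Origin under the ankle block's middle, on the flat sole; z up. Grip the ankle block: upright parallel sides 32 mm apart (x), 40 long (y), from z = 38 to the flat top at 76, with a steel-rimmed hole.
- last_pointed: Loose grey plastic shoe last (foot form), the longest last, with a narrow pointed toe; 0.28 kg. 86 mm high, 52 wide; reaches 116 to the toe (+y), 44 to the heel (-y). Origin under the ankle block's middle, on the flat sole; z up. Grip the ankle block: upright parallel sides 36 mm apart (x), 48 long (y), from z = 43 to the flat top at 86, with a steel-rimmed hole.
- last_boot: Loose grey plastic shoe last (foot form), the tallest last, for a boot, with a round toe; 0.36 kg. 100 mm high, 54 wide; reaches 98 to the toe (+y), 46 to the heel (-y). Origin under the ankle block's middle, on the flat sole; z up. Grip the ankle block: upright parallel sides 38 mm apart (x), 52 long (y), from z = 50 to the flat top at 100, with a steel-rimmed hole.
- last_broad: Loose grey plastic shoe last (foot form), the broad last, with a wide blunt toe; 0.32 kg. 84 mm high, 58 wide; reaches 88 to the toe (+y), 46 to the heel (-y). Origin under the ankle block's middle, on the flat sole; z up. Grip the ankle block: upright parallel sides 40 mm apart (x), 50 long (y), from z = 42 to the flat top at 84, with a steel-rimmed hole.
- pad_child: Fixed cork pad on the wooden rack, 64 mm by 122 mm, 4 mm thick, on which last_child stands at the start, its heel and toe just inside the pad's ends; it stays behind and so marks the place last_child had in the row. Origin on its underside, close below the last's origin at the start; y is the toe direction.
- pad_pointed: Fixed cork pad on the wooden rack, 64 mm by 172 mm, 4 mm thick, on which last_pointed stands at the start, its heel and toe just inside the pad's ends; it stays behind and so marks the place last_pointed had in the row. Origin on its underside, close below the last's origin at the start; y is the toe direction.
- pad_boot: Fixed cork pad on the wooden rack, 64 mm by 156 mm, 4 mm thick, on which last_boot stands at the start, its heel and toe just inside the pad's ends; it stays behind and so marks the place last_boot had in the row. Origin on its underside, close below the last's origin at the start; y is the toe direction.
- pad_broad: Fixed cork pad on the wooden rack, 64 mm by 146 mm, 4 mm thick, on which last_broad stands at the start, its heel and toe just inside the pad's ends; it stays behind and so marks the place last_broad had in the row. Origin on its underside, close below the last's origin at the start; y is the toe direction.
- wood_rack: Fixed plywood rack that the lasts start on. x runs along the row, away from the robot; y is the toe direction; origin at table level under the row's middle. Deck 360 mm (x) by 190 (y -70 to 120), top 25 mm above the table; the four pads lie at x = -120, -40, 40, 120, y = 0. Wooden end cheeks rise to 45 mm.
- steel_rack: Fixed empty steel rack, the destination. x runs along the row, away from the robot; y is the toe direction; origin at table level under the row's middle. Deck 360 mm (x) by 190 (y -70 to 120), top at z = 25. Five divider fins (3 mm thick, top z = 41, y -40 to 40) at x = -160, -80, 0, 80, 160 bound four bays; bay centres x = -120, -40, 40, 120, y = 0.
Not all that is in view belongs to the job. Leave any purple look-alike of the last_pointed alone.

How it is judged:
By the outcome, as a careful person would: the job done as asked, in the order asked, and still so for the second after the job is handed in, with the robot touching nothing.
It also fails if it takes over 104 s, if anything falls off the work surface, if the arm or the gripper's body presses on something with over 40 N, if the wrist force passes 120 N, or if a joint passes its speed limit or range.

## Robot

A 6-joint arm with a two-finger parallel gripper is mounted at the origin on the work surface. World frame = base frame: x ahead of the robot, y to its left, z up, the work surface at z = 0. Lengths are in mm, angles in rad, forces in N, time in s.
With the tool pointing down it reaches from about 350 to 975 mm from the base axis. Payload 7.1 kg.
Tool frame: the origin (TCP) lies at the very end of the fingers, on their centre line; the grasp point (between the pads) lies 19 mm behind it; z points along the fingers, y is the direction in which the jaws open and shut (so a half turn about z gives the same grasp; the last joint's range is limited). The gripper opens to 88 mm and grips with 3 to 60 N. Pads are 20 mm wide; open, the fingers measure 115 mm over their backs; the gripper's body (75 mm by 178 mm) begins 61 mm behind the grasp point.
Start: joints at [-1.189, 0.423, 1.63, -0, 1.089, -0.019], TCP at [243.862, -575.444, 222.675] pointing down, gripper open.
Joint ranges: [-3, 3], [-0.9, 2.11], [0.09, 2.58], [-1.31, 4.45], [0.11, 2.69], [-2.54, 2.54]. Speed limits (rad/s): [2.39, 2.39, 3.01, 3.14, 3.14, 3.14].

## Interface

Orientations are given as a rotation vector (axis times angle).
In Python, from workcell import readout, imaging, close_job gives the robot as it stands.
- The arm moves only by the tool carry_out, never from a script. Its argument "rows" is a list of rows, each a list of 3 entries, a list of its own where there are three numbers: the shift along the tool's x, y, z in m, then the turn, a rotation vector about the tool's x, y, z in rad, then the closure, from 0 (fully open) to 1 (shut). In form: [[[dx, dy, dz], [wx, wy, wz], hand], ...]. A call has 1 to 12 rows; each row shifts and turns the commanded pose from where the row before left it, along the tool's axes as they then stand; what a row does not reach is not made up. A row lasts 1/12 s, in which the tool goes at most 41.7 mm and 7.16 degrees, less where a joint would pass 70% of its speed; a pose out of reach is approached as far as the arm can. A call with a gripper value outside its range is refused whole. The fingers move at their own pace and stop on an object; the grip force is fixed at half the most. Time passes only in rows, so rows that do not move let the fingers close. It gives the time, the measured TCP pose, the force and the opening at its end, in the units of the state.
- readout.get_obs(): the state, without advancing time (a new reading comes with each control period).
- imaging.get_image(name): name is "scene" or "top" or "wrist"; returns the picture (420x560x3 uint8, red, green, blue); there is no depth.
- imaging.camera_params(name): a dict with "fx", "fy", "cx", "cy" (pixels), "rvec" (rotation vector, rad) and "tvec" (3), from world to camera coordinates, as OpenCV has them; the wrist camera has in their place "T_tool_cam" (4x4, takes a point from camera to tool coordinates, whose origin is the TCP and whose axes are the flange's). Camera axes: x right, y down, z forward; pixel columns grow to the right and rows downward; lengths in mm; the calibration is good to about 2 mm. A picture is of the moment at which its call begins: read the wrist's pose just before it. camera_params takes no time and is no camera call.
- close_job(): hands the job in, once; it reports no verdict.
The state is a dict: "t": time; "qpos": joint angles; "qvel": joint speeds; "joint_torque": joint torques, N m; "ee_pos": TCP position; "orientation": TCP orientation; "ft_force": force on the tool from outside, world axes, zero at the start; "moment": the same for the moment, N m; "width": finger opening in mm.
Only numpy, scipy, OpenCV 4.12 (cv2) and the standard library are available. Lean on these libraries where they do the work, as an engineer would, in place of code of your own. Each camera call takes 0.05 s, during which the arm holds its last target.

## Working session

There is one attempt and no reset: what is moved stays moved. The work goes in short steps, Python scripts to look and compute and a tool call to move; the robot and the scene stay as the last step left them, time stands still between calls to the robot, and variables do not carry over. Pictures are saved under pics/ and viewed, and the job is handed in when it is done.

Besides the shell and the picture viewer there is one more tool, called as name([rows], argument=value, ...), one row to a line, values as JSON. carry_out: Moves the arm, as the interface text tells. Its arguments: {"type":"object","properties":{"rows":{"type":"array","items":{"type":"array"}}},"required":["rows"]}

```bash
mkdir -p pics; ls; python3 - <<'E'
from workcell import readout, imaging
import cv2
for n in ("scene","top"):
    im=imaging.get_image(n); cv2.imwrite(f"pics/{n}0.png",im[:,:,::-1])
    print(n,imaging.camera_params(n))
print(imaging.camera_params("wrist"))
o=readout.get_obs(); print(o)
E
```

```text
pics
scene {'fx': 464.71305288358025, 'fy': 464.71305288358025, 'cx': 272.40981489072095, 'cy': 205.03721781632376, 'rvec': array([ 0.67170623,  2.69660187, -0.99698157]), 'tvec': array([ 449.21745591,  -34.29969196, 1347.97435274])}
top {'fx': 400.7802454347625, 'fy': 400.7802454347625, 'cx': 273.0478203973889, 'cy': 214.08552773205187, 'rvec': array([ 2.15445702, -2.21821033,  0.1070149 ]), 'tvec': array([-143.54563598,  453.12484754,  967.55605254])}
{'fx': 369.14517696036955, 'fy': 369.14517696036955, 'cx': 278.9566110493079, 'cy': 199.2453160307105, 'T_tool_cam': array([[ 1.46780763e-03, -9.58326737e-01, -2.85670633e-01,
         7.78106323e+01],
       [ 9.99998628e-01,  1.62584223e-03, -3.16036911e-04,
         6.17650403e-01],
       [ 7.67322001e-04, -2.85669777e-01,  9.58327809e-01,
        -1.62829490e+02],
       [ 0.00000000e+00,  0.00000000e+00,  0.00000000e+00,
         1.00000000e+00]])}
{'t': 0.1, 'qpos': array([-1.18902609e+00,  4.23780977e-01,  1.63055162e+00, -7.13933934e-06,
        1.08857782e+00, -1.90002200e-02]), 'qvel': array([ 0.0002733 , -0.00172619,  0.0004687 ,  0.00089083, -0.00125953,
        0.00103182]), 'joint_torque': array([-4.70312079e-04, -5.45617211e+01, -2.74325466e+01,  6.45302469e-02,
        1.88452320e-02, -1.24591810e-05]), 'ee_pos': array([ 243.67883037, -575.03570119,  221.99342491]), 'orientation': array([-3.07745915e+00, -6.25071505e-01,  3.83009983e-04]), 'ft_force': array([-0.36333818, -0.52693367, -0.18849696]), 'moment': array([-0.02281909, -0.02347881,  0.01771789]), 'width': 88.12255632774493}
```

View pics/scene0.png

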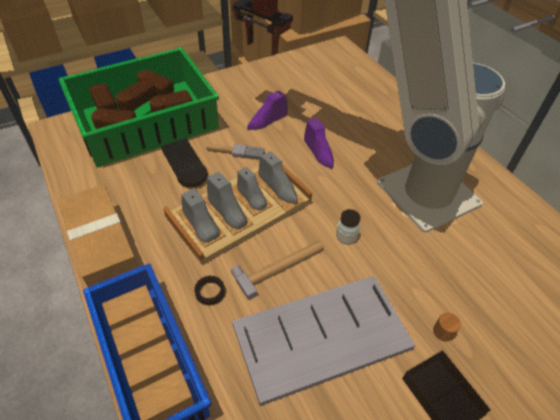

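View pics/top0.png

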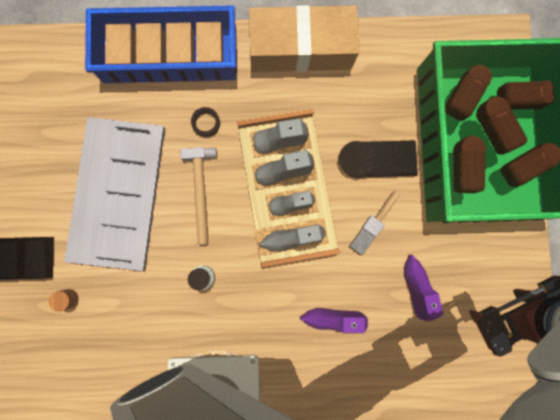

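Scene: the grey lasts on the wooden rack run, near to far in the top view, pointed (295,238), child (293,204), boot (288,167), broad (283,135). The steel rack is at (115,193). The purple look-alikes at (335,321) and (423,287) are to be left alone. The toes point left (+y). Next I'll enlarge.

```bash
python3 - <<'E'
import cv2
im=cv2.imread("pics/top0.png")
c=im[100:275,225:345]; cv2.imwrite("pics/woodcrop.png",cv2.resize(c,None,fx=3.4,fy=3.4,interpolation=cv2.INTER_CUBIC)); print(c.shape)
c=im[105:280,55:175]; cv2.imwrite("pics/steelcrop.png",cv2.resize(c,None,fx=3.4,fy=3.4,interpolation=cv2.INTER_CUBIC))
E
```

```text
(175, 120, 3)
```

View pics/woodcrop.png

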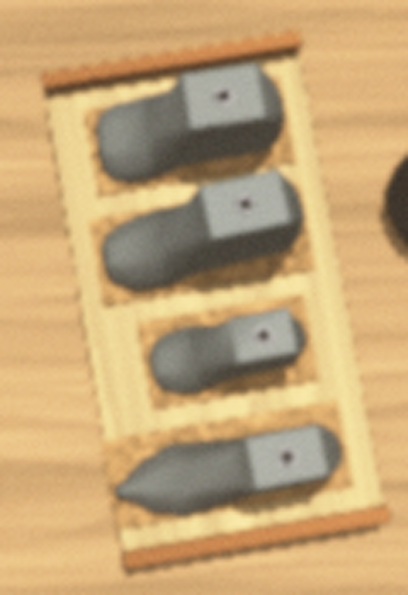

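View pics/steelcrop.png

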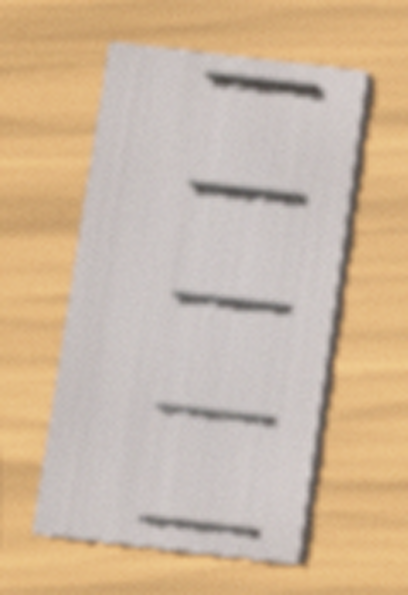

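The crops show the hole centres in the middle of each ankle block. Broad is at (223,96), boot (245,204), child (263,336) and pointed (287,457). The steel deck corners are (110,43), (368,74), (302,563) and (37,533). I'll cast them.

```bash
cat > h.py <<'E'
import numpy as np, cv2
from scipy.spatial.transform import Rotation as R
from workcell import readout, imaging
def cast(cam,px,z,obs=None):
    p=imaging.camera_params(cam)
    K=np.array([[p['fx'],0,p['cx']],[0,p['fy'],p['cy']],[0,0,1]])
    if cam=='wrist':
        T=np.eye(4);T[:3,:3]=R.from_rotvec(obs['orientation']).as_matrix();T[:3,3]=obs['ee_pos']
        M=T@p['T_tool_cam'];C=M[:3,3];A=M[:3,:3]
    else:
        A=cv2.Rodrigues(p['rvec'])[0].T; C=-A@p['tvec']
    px=np.atleast_2d(px).astype(float)
    d=np.c_[px,np.ones(len(px))]@np.linalg.inv(K).T@A.T
    z=np.broadcast_to(z,len(px))
    return C+d*((z-C[2])/d[:,2])[:,None]
E
python3 - <<'E'
from h import *
im=cv2.imread("pics/top0.png")
hol=np.array([[223,96],[245,204],[263,336],[287,457]])/3.4+[225,100]-.35
H=np.array([84,100,76,86])+29
P=cast('top',hol,H);print("holes broad boot child pointed\n",P.round(1))
print(np.linalg.norm(np.diff(P[:,:2],axis=0),axis=1))
d=P[0]-P[3];print("row dir deg",np.degrees(np.arctan2(d[1],d[0])))
# steel deck mask
hsv=cv2.cvtColor(im,cv2.COLOR_BGR2HSV);m=((hsv[:,:,1]<40)&(hsv[:,:,2]>120)).astype(np.uint8)
m[:, :60]=0;m[:,175:]=0;m[:105]=0;m[280:]=0
c=max(cv2.findContours(m,0,2)[0],key=cv2.contourArea).reshape(-1,2)
W=cast('top',c,25)[:,:2].astype(np.float32)
r=cv2.minAreaRect(cv2.convexHull(W));print("steel rect",r,cv2.boxPoints(r))
cor=np.array([[110,43],[368,74],[302,563],[37,533]])/3.4+[55,105]-.35
print(cast('top',cor,25).round(1))
f=np.array([[[208,74],[322,93]],[[192,183],[306,199]],[[175,293],[292,308]],[[158,405],[275,421]],[[140,516],[258,532]]])/3.4+[55,105]-.35
F=cast('top',f.reshape(-1,2),41).reshape(5,2,3);print("fins",F.round(1).tolist())
E
```

```text
holes broad boot child pointed
 [[ 636.4 -200.   113. ]
 [ 559.3 -210.9  129. ]
 [ 475.2 -221.7  105. ]
 [ 394.2 -233.7  115. ]]
[77.85911955 84.73492974 81.94757481]
row dir deg 7.906210205940474
steel rect ((511.73162841796875, 229.50546264648438), (190.22837829589844, 358.88690185546875), 81.6476058959961) [[320.3751   161.46625 ]
 [675.4554   109.333984]
 [703.08813  297.54468 ]
 [348.00787  349.67694 ]]
[[702.6 298.2  25. ]
 [674.7 110.6  25. ]
 [321.4 159.8  25. ]
 [348.2 346.6  25. ]]
fins [[[672.6, 220.9, 41.0], [656.6, 139.5, 41.0]], [[593.4, 232.1, 41.0], [579.7, 151.2, 41.0]], [[514.6, 243.8, 41.0], [501.6, 161.4, 41.0]], [[435.5, 255.3, 41.0], [421.9, 173.5, 41.0]], [[358.2, 267.4, 41.0], [344.6, 185.4, 41.0]]]
```

```bash
cat >> h.py <<'E'
def tgt(xyz,yaw):
    """yaw deg: direction of tool y (= row x) in world, tool down; prints tool-frame turn & shift"""
    o=readout.get_obs(); Rc=R.from_rotvec(o['orientation'])
    y=np.radians(yaw); Y=np.array([np.cos(y),np.sin(y),0]);Z=np.array([0,0,-1.]);X=np.cross(Y,Z)
    Rt=R.from_matrix(np.c_[X,Y,Z])
    print("turn now->target (tool)",(Rc.inv()*Rt).as_rotvec().round(4))
    s=np.array(xyz)-o['ee_pos']
    print("shift in target axes mm",Rt.inv().apply(s).round(1)," in current axes",Rc.inv().apply(s).round(1), "t",round(o['t'],2),"w",round(o['width'],1),"ee",o['ee_pos'].round(1),"F",o['ft_force'].round(1))
E
python3 - <<'E'
from h import *
tgt([490,-215,270],7.9)
E
```

```text
turn now->target (tool) [-1.1000e-03 -9.0000e-04 -1.3079e+00]
shift in target axes mm [322.8 293.5 -48. ]  in current axes [ 367.3 -235.5  -47.7] t 0.1 w 88.1 ee [ 243.7 -575.   222. ] F [-0.4 -0.5 -0.2]
```

carry_out([
  [[0,0,-0.004],[0,0,-0.109],0.35],
  [[0,0,-0.004],[0,0,-0.109],0.35],
  [[0,0,-0.004],[0,0,-0.109],0.35],
  [[0,0,-0.004],[0,0,-0.109],0.35],
  [[0,0,-0.004],[0,0,-0.109],0.35],
  [[0,0,-0.004],[0,0,-0.109],0.35],
  [[0,0,-0.004],[0,0,-0.109],0.35],
  [[0,0,-0.004],[0,0,-0.109],0.35],
  [[0,0,-0.004],[0,0,-0.109],0.35],
  [[0,0,-0.004],[0,0,-0.109],0.35],
  [[0,0,-0.004],[0,0,-0.109],0.35],
  [[0,0,-0.004],[0,0,-0.109],0.35],
])

```text
t: 1.1
ee_pos: [243.7, -575.1, 270.4]
orientation: [-2.056, -2.374, -0.001]
ft_force: [0.6, 0.1, -0.2]
width: 57.3
```

carry_out([
  [[0.027,0.0245,0],[0,0,0],0.35],
  [[0.027,0.0245,0],[0,0,0],0.35],
  [[0.027,0.0245,0],[0,0,0],0.35],
  [[0.027,0.0245,0],[0,0,0],0.35],
  [[0.027,0.0245,0],[0,0,0],0.35],
  [[0.027,0.0245,0],[0,0,0],0.35],
  [[0.027,0.0245,0],[0,0,0],0.35],
  [[0.027,0.0245,0],[0,0,0],0.35],
  [[0.027,0.0245,0],[0,0,0],0.35],
  [[0.027,0.0245,0],[0,0,0],0.35],
  [[0.027,0.0245,0],[0,0,0],0.35],
  [[0.027,0.0245,0],[0,0,0],0.35],
])

```text
t: 2.1
ee_pos: [491.0, -212.3, 270.5]
orientation: [-2.063, -2.369, 0.0]
ft_force: [0.2, 0.3, -0.9]
width: 57.0
```

carry_out([
  [[0,0,0],[0,0,0],0.35],
  [[0,0,0],[0,0,0],0.35],
  [[0,0,0],[0,0,0],0.35],
])

```text
t: 2.35
ee_pos: [490.1, -214.2, 270.4]
orientation: [-2.062, -2.37, 0.001]
ft_force: [-0.6, -0.9, -1.0]
width: 57.4
```

```bash
python3 - <<'E'
from h import *
tgt([490,-215,270],7.9)
o=readout.get_obs(); im=imaging.get_image("wrist"); cv2.imwrite("pics/w1.png",im[:,:,::-1]); np.save("w1.npy",np.r_[o['ee_pos'],o['orientation']])
E
```

```text
turn now->target (tool) [-0.0009 -0.0001  0.001 ]
shift in target axes mm [-0.8 -0.2  0.4]  in current axes [-0.8 -0.2  0.4] t 2.35 w 57.4 ee [ 490.1 -214.2  270.4] F [-0.6 -0.9 -1. ]
```

View pics/w1.png

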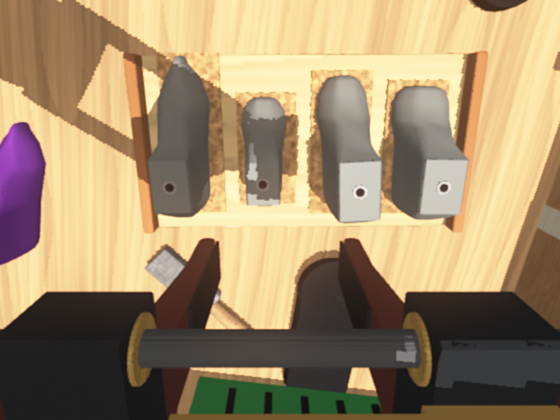

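The wrist view shows, left to right, pointed with its hole at (169,188), child (263,184), boot (360,192) and broad (444,187). A purple look-alike is at the far left, outside the rack. I'll enlarge this to get hole pixels and block edges.

```bash
python3 - <<'E'
from h import *
im=cv2.imread("pics/w1.png")
v=np.load("w1.npy");o={'ee_pos':v[:3],'orientation':v[3:]}
g=cv2.cvtColor(im,cv2.COLOR_BGR2GRAY)
px=[]
for u,w in [(169,188),(263,184),(360,192),(444,187)]:
    p=g[w-6:w+7,u-6:u+7].astype(float);m=np.clip(np.median(p)-25-p,0,None)
    ys,xs=np.mgrid[-6:7,-6:7];px.append((u+(m*xs).sum()/m.sum(),w+(m*ys).sum()/m.sum()))
px=np.array(px);print(px.round(1))
P=cast('wrist',px,np.array([86,76,100,84])+29,o);print(P.round(1));print(np.linalg.norm(np.diff(P[:,:2],axis=0),axis=1))
c=im[130:230,130:480];cv2.imwrite("pics/w1c.png",cv2.resize(c,None,fx=2.28,fy=2.28,interpolation=cv2.INTER_CUBIC))
E
```

```text
[[169.1 187.2]
 [262.2 184.1]
 [359.8 192.1]
 [443.5 187.5]]
[[ 393.4 -233.6  115. ]
 [ 475.1 -221.7  105. ]
 [ 558.8 -210.8  129. ]
 [ 636.4 -200.   113. ]]
[82.53436102 84.45032675 78.33698683]
```

View pics/w1c.png

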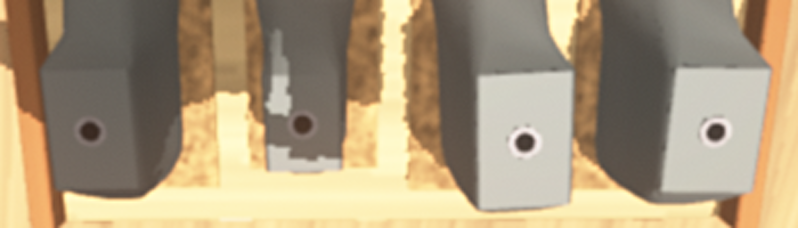

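```bash
python3 - <<'E'
from h import *
tgt([393.6,-233.6,82],7.9)
E
```

```text
turn now->target (tool) [-0.0007 -0.0001 -0.0003]
shift in target axes mm [ -5.5 -97.9 188.4]  in current axes [ -5.5 -97.8 188.5] t 2.4 w 57.2 ee [ 489.9 -214.7  270.4] F [ 0.6 -0.4  0. ]
```

carry_out([
  [[-0.0011,-0.0196,0],[0,0,0],0.35],
  [[-0.0011,-0.0196,0],[0,0,0],0.35],
  [[-0.0011,-0.0196,0.01],[0,0,0],0.35],
  [[-0.0011,-0.0196,0.02],[0,0,0],0.35],
  [[-0.0011,-0.0196,0.03],[0,0,0],0.35],
  [[0,0,0.03],[0,0,0],0.35],
  [[0,0,0.03],[0,0,0],0.35],
  [[0,0,0.01],[0,0,0],0.35],
  [[0,0,0],[0,0,0],0.35],
  [[0,0,0],[0,0,0],0.35],
])

```text
t: 3.23
ee_pos: [394.1, -233.8, 141.0]
orientation: [-2.064, -2.368, 0.0]
ft_force: [0.4, -0.1, -0.8]
width: 57.1
```

```bash
python3 - <<'E'
from h import *
tgt([393.6,-233.6,82],7.9)
E
```

```text
turn now->target (tool) [-0.0004 -0.0003 -0.0011]
shift in target axes mm [ 0.2 -0.5 59. ]  in current axes [ 0.2 -0.4 59. ] t 3.23 w 57.1 ee [ 394.1 -233.8  141. ] F [ 0.4 -0.1 -0.8]
```

carry_out([
  [[0,0,0.015],[0,0,0],0.35],
  [[0,0,0.015],[0,0,0],0.35],
  [[0,0,0.015],[0,0,0],0.35],
  [[0,-0.0005,0.014],[0,0,0],0.35],
  [[0,0,0],[0,0,0],0.35],
  [[0,0,0],[0,0,0],0.35],
  [[0,0,0],[0,0,0],1],
  [[0,0,0],[0,0,0],1],
  [[0,0,0],[0,0,0],1],
  [[0,0,0],[0,0,0],1],
  [[0,0,0],[0,0,0],1],
  [[0,0,0],[0,0,0],1],
])

```text
t: 4.23
ee_pos: [394.3, -233.4, 82.6]
orientation: [2.062, 2.368, 0.0]
ft_force: [-0.9, 0.6, 7.5]
width: 35.7
```

carry_out([
  [[0,0,-0.005],[0,0,0],1],
  [[0,0,-0.01],[0,0,0],1],
  [[0,0,-0.02],[0,0,0],1],
  [[0,0,-0.025],[0,0,0],1],
  [[0,0,-0.025],[0,0,0],1],
  [[0,0,-0.025],[0,0,0],1],
  [[0,0,-0.015],[0,0,0],1],
  [[0,0,-0.005],[0,0,0],1],
  [[0,0,0],[0,0,0.07],1],
  [[0,0,0],[0,0,0.07],1],
  [[0,0,0],[0,0,0.07],1],
  [[0,0,0],[0,0,0.07],1],
])

```text
t: 5.23
ee_pos: [393.0, -232.6, 211.2]
orientation: [-2.376, -2.053, 0.001]
ft_force: [-0.4, -0.3, -2.9]
width: 35.8
```

```bash
python3 - <<'E'
from h import *
tgt([626.7,186.8,200],-8.37)
o=readout.get_obs(); im=imaging.get_image("wrist"); cv2.imwrite("pics/w2.png",im[:,:,::-1])
E
```

```text
turn now->target (tool) [-0.0013 -0.0006  0.0006]
shift in target axes mm [449.  170.2  11.2]  in current axes [448.9 170.5  11.2] t 5.23 w 35.8 ee [ 393.  -232.6  211.2] F [-0.4 -0.3 -2.9]
```

View pics/w2.png

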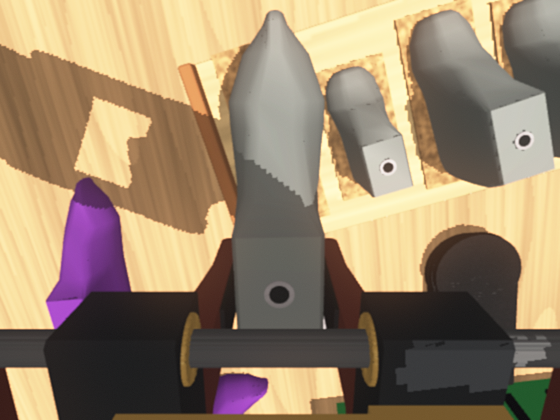

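The picture shows the pointed last held upright between the fingers, with its hole at (279,295) and its toe up at (275,14). Now I'll carry it to the steel rack.

carry_out([
  [[0.012,0.0046,0],[0,0,0],1],
  [[0.025,0.0095,0],[0,0,0],1],
  [[0.03,0.0114,0],[0,0,0],1],
  [[0.03,0.0114,0],[0,0,0],1],
  [[0.03,0.0114,0],[0,0,0],1],
  [[0.03,0.0114,0],[0,0,0],1],
  [[0.03,0.0114,0],[0,0,0],1],
  [[0.03,0.0114,0],[0,0,0],1],
  [[0.03,0.0114,0],[0,0,0],1],
  [[0.03,0.0114,0],[0,0,0],1],
  [[0.03,0.0114,0],[0,0,0],1],
  [[0.03,0.0114,0],[0,0,0],1],
])

```text
t: 6.28
ee_pos: [568.0, 83.9, 210.9]
orientation: [-2.371, -2.06, 0.002]
ft_force: [1.4, -0.4, -3.3]
width: 36.0
```

carry_out([
  [[0.03,0.0114,0],[0,0,0],1],
  [[0.03,0.0114,0],[0,0,0],1],
  [[0.025,0.0095,0],[0,0,0],1],
  [[0.017,0.0064,0],[0,0,0],1],
  [[0.01,0.004,0],[0,0,0],1],
  [[0,0,0],[0,0,0],1],
  [[0,0,0],[0,0,0],1],
  [[0,0,0],[0,0,0],1],
])

```text
t: 6.95
ee_pos: [625.4, 186.1, 211.2]
orientation: [-2.373, -2.058, 0.003]
ft_force: [0.5, -0.0, -3.0]
width: 35.7
```

```bash
python3 - <<'E'
from h import *
tgt([626.7,186.8,79],-8.37)
o=readout.get_obs(); im=imaging.get_image("wrist"); cv2.imwrite("pics/w3.png",im[:,:,::-1]); np.save("w3.npy",np.r_[o['ee_pos'],o['orientation']])
h=cast('wrist',[279,295],o['ee_pos'][2]+33,o)[0]; print("hole",h, R.from_rotvec(o['orientation']).inv().apply(h-o['ee_pos']))
E
```

```text
turn now->target (tool) [-0.0015  0.001   0.004 ]
shift in target axes mm [  0.9   1.2 132.2]  in current axes [  1.    1.4 132.2] t 6.95 w 35.7 ee [625.4 186.1 211.2] F [ 0.5 -0.  -3. ]
hole [625.14033032 185.4394011  244.17767496] [ -0.69423208  -0.23874782 -32.99901787]
```

View pics/w3.png

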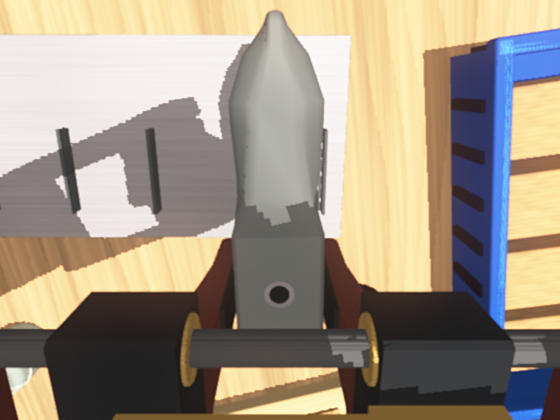

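The wrist view shows the last held over the far bay. The fins are at about (152,128)-(157,212) on the near side and (324,128)-(323,213) on the far side. I'll check them against the top-camera rack pose.

```bash
python3 - <<'E'
from h import *
v=np.load("w3.npy");o={'ee_pos':v[:3],'orientation':v[3:]}
print(cast('wrist',[[150,128],[64,128],[349,36],[339,237]],[41,41,25,25],o).round(1))
r=np.radians(-8.37);X=np.array([np.cos(r),np.sin(r)]);Y=np.array([-X[1],X[0]]);O=np.array([508,204.2])
print([ (O+a*X+b*Y).round(1) for a,b in [(80,40),(0,40),(180,120),(180,-70)]])
im=cv2.imread("pics/w3.png")[110:240,40:360];cv2.imwrite("pics/w3c.png",cv2.resize(im,None,fx=2.5,fy=2.5,interpolation=cv2.INTER_CUBIC))
E
```

```text
[[517.5 246.3  41. ]
 [441.6 257.1  41. ]
 [702.4 298.5  25. ]
 [676.  111.8  25. ]]
[array([593. , 232.1]), array([513.8, 243.8]), array([703.6, 296.7]), array([675.9, 108.7])]
```

View pics/w3c.png

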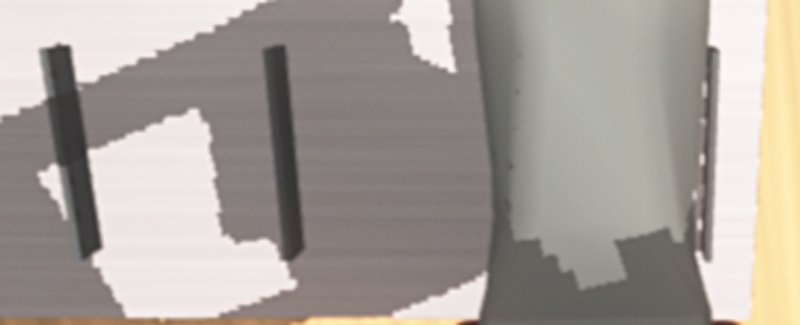

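The rack pose agrees within about 2 mm: fin tops at x=0 and -80 cast to 514/435 against 514/435 predicted. I'll lower it.

carry_out([
  [[0.001,0.0007,0.015],[0,0,0.002],1],
  [[0.001,0.0007,0.025],[0,0,0.002],1],
  [[0,0,0.03],[0,0,0],1],
  [[0,0,0.025],[0,0,0],1],
  [[0,0,0.015],[0,0,0],1],
  [[0,0,0.01],[0,0,0],1],
  [[0,0,0.006],[0,0,0],1],
  [[0,0,0],[0,0,0],1],
  [[0,0,0],[0,0,0],1],
  [[0,0,0],[0,0,0],1],
])

```text
t: 7.83
ee_pos: [628.9, 189.1, 87.1]
orientation: [2.377, 2.053, 0.003]
ft_force: [0.3, -0.3, -3.2]
width: 36.1
```

```bash
python3 - <<'E'
from h import *
tgt([626.7,187.5,79],-8.37)
E
```

```text
turn now->target (tool) [ 0.002  -0.0009 -0.0001]
shift in target axes mm [-1.9 -2.   8.1]  in current axes [-1.9 -2.   8.1] t 7.83 w 36.1 ee [628.9 189.1  87.1] F [ 0.3 -0.3 -3.2]
```

carry_out([
  [[-0.0015,-0.0018,0.003],[0,0,0],1],
  [[0,0,0.002],[0,0,0],1],
  [[0,0,0],[0,0,0],1],
  [[0,0,0],[0,0,0],1],
])

```text
t: 8.17
ee_pos: [625.9, 187.8, 80.8]
orientation: [-2.377, -2.054, 0.0]
ft_force: [1.0, 0.7, -2.8]
width: 35.8
```

```bash
python3 - <<'E'
from h import *
tgt([626.7,187.5,79],-8.37)
E
```

```text
turn now->target (tool) [-0.     -0.      0.0002]
shift in target axes mm [-0.2  0.8  1.8]  in current axes [-0.2  0.8  1.8] t 8.17 w 35.8 ee [625.9 187.8  80.8] F [ 1.   0.7 -2.8]
```

Lowering in half-millimetre steps until it touches.

carry_out([
  [[0,0.0005,0.001],[0,0,0],1],
  [[0,0,0.0007],[0,0,0],1],
  [[0,0,0],[0,0,0],1],
  [[0,0,0],[0,0,0],1],
])

```text
t: 8.5
ee_pos: [626.5, 187.7, 78.9]
orientation: [-2.377, -2.054, 0.0]
ft_force: [-0.0, 0.2, -2.9]
width: 35.8
```

carry_out([
  [[0,0,0.0007],[0,0,0],1],
  [[0,0,0],[0,0,0],1],
  [[0,0,0],[0,0,0],1],
])

```text
t: 8.75
ee_pos: [626.6, 187.8, 78.6]
orientation: [2.377, 2.053, 0.0]
ft_force: [-1.0, -0.8, 0.9]
width: 35.7
```

carry_out([
  [[0,0,0],[0,0,0],0.35],
  [[0,0,0],[0,0,0],0.35],
  [[0,0,0],[0,0,0],0.35],
  [[0,0,-0.01],[0,0,0],0.35],
  [[0,0,-0.02],[0,0,0],0.35],
  [[0,0,-0.03],[0,0,0],0.35],
  [[0,0,-0.03],[0,0,0],0.35],
  [[0,0,-0.03],[0,0,0],0.35],
  [[0,0,-0.02],[0,0,0],0.35],
  [[-0.03,-0.01,0],[0,0,0],0.35],
  [[-0.03,-0.01,0],[0,0,0],0.35],
  [[-0.03,-0.01,0],[0,0,0],0.35],
])

```text
t: 9.75
ee_pos: [583.5, 102.6, 219.7]
orientation: [2.375, 2.054, 0.003]
ft_force: [-0.2, -0.5, -0.3]
width: 57.0
```

```bash
python3 - <<'E'
from h import *
o=readout.get_obs();im=imaging.get_image("wrist"); cv2.imwrite("pics/w4.png",im[:,:,::-1]); np.save("w4.npy",np.r_[o['ee_pos'],o['orientation']])
tgt([475.2,-221.7,210],7.9)
E
```

```text
turn now->target (tool) [-0.0019  0.0023 -0.2844]
shift in target axes mm [-302.4 -148.1    9. ]  in current axes [-331.7  -57.3    9.9] t 9.8 w 57.0 ee [580.3  98.1 219. ] F [-1.9 -3.1 -1.1]
```

View pics/w4.png

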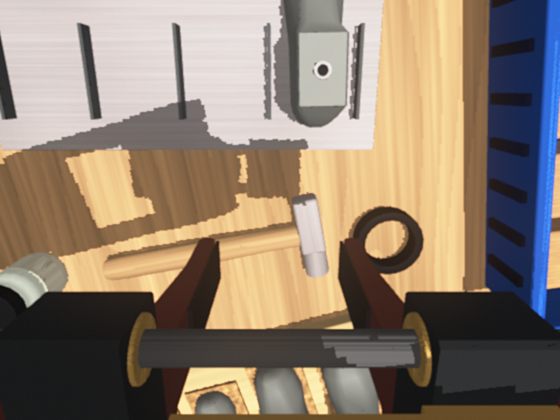

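The pointed last stands upright in the far bay, hole at (322,70), between the fins at x≈267 and x≈357. Child next.

carry_out([
  [[-0.0277,-0.0048,0],[0,0,0],0.35],
  [[-0.0277,-0.0048,0],[0,0,0],0.35],
  [[-0.0277,-0.0048,0],[0,0,0],0.35],
  [[-0.0277,-0.0048,0],[0,0,0],0.35],
  [[-0.0277,-0.0048,0],[0,0,0],0.35],
  [[-0.0277,-0.0048,0],[0,0,0],0.35],
  [[-0.0277,-0.0048,0],[0,0,0],0.35],
  [[-0.0277,-0.0048,0],[0,0,0],0.35],
  [[-0.0277,-0.0048,0],[0,0,0],0.35],
  [[-0.0277,-0.0048,0],[0,0,0],0.35],
  [[-0.0277,-0.0048,0],[0,0,0],0.35],
  [[-0.0277,-0.0048,0],[0,0,0],0.35],
])

```text
t: 10.8
ee_pos: [478.1, -218.7, 219.1]
orientation: [2.377, 2.053, 0.001]
ft_force: [0.2, -0.5, -0.1]
width: 57.2
```

carry_out([
  [[0,0,0],[0,0,-0.071],0.35],
  [[0,0,0.02],[0,0,-0.071],0.35],
  [[0,0,0.02],[0,0,-0.071],0.35],
  [[0,0,0.02],[0,0,-0.071],0.35],
  [[0,0,0],[0,0,0],0.35],
  [[0,0,0],[0,0,0],0.35],
  [[0,0,0],[0,0,0],0.35],
])

```text
t: 11.38
ee_pos: [479.1, -217.7, 159.5]
orientation: [2.064, 2.366, 0.001]
ft_force: [-0.0, -0.2, 0.6]
width: 56.9
```

```bash
python3 - <<'E'
from h import *
tgt([475.2,-221.7,72],7.9)
E
```

```text
turn now->target (tool) [ 0.0012  0.0008 -0.0018]
shift in target axes mm [-3.4 -4.4 87.5]  in current axes [-3.4 -4.5 87.5] t 11.38 w 56.9 ee [ 479.1 -217.7  159.5] F [-0.  -0.2  0.6]
```

carry_out([
  [[-0.0034,-0.0045,0.01],[0,0,0],0.35],
  [[0,0,0.02],[0,0,0],0.35],
  [[0,0,0.02],[0,0,0],0.35],
  [[0,0,0.015],[0,0,0],0.35],
  [[0,0,0.01],[0,0,0],0.35],
  [[0,0,0.008],[0,0,0],0.35],
  [[0,0,0.0045],[0,0,0],0.35],
  [[0,0,0],[0,0,0],0.35],
  [[0,0,0],[0,0,0],0.35],
  [[0,0,0],[0,0,0],0.35],
])

```text
t: 12.22
ee_pos: [474.9, -221.7, 71.4]
orientation: [2.062, 2.368, 0.0]
ft_force: [0.8, -1.3, -0.4]
width: 57.2
```

```bash
python3 - <<'E'
from h import *
tgt([475.2,-221.7,72],7.9)
E
```

```text
turn now->target (tool) [0.001  0.0007 0.    ]
shift in target axes mm [-0.1  0.3 -0.6]  in current axes [-0.1  0.3 -0.6] t 12.22 w 57.2 ee [ 474.9 -221.7   71.4] F [ 0.8 -1.3 -0.4]
```

carry_out([
  [[0,0,0],[0,0,0],1],
  [[0,0,0],[0,0,0],1],
  [[0,0,0],[0,0,0],1],
  [[0,0,0],[0,0,0],1],
  [[0,0,0],[0,0,0],1],
  [[0,0,0],[0,0,0],1],
  [[0,0,0],[0,0,0],1],
  [[0,0,0],[0,0,0],1],
])

```text
t: 12.88
ee_pos: [474.7, -221.5, 71.0]
orientation: [2.063, 2.369, 0.0]
ft_force: [1.4, -0.2, 3.9]
width: 31.9
```

carry_out([
  [[0,0,-0.005],[0,0,0],1],
  [[0,0,-0.01],[0,0,0],1],
  [[0,0,-0.02],[0,0,0],1],
  [[0,0,-0.025],[0,0,0],1],
  [[0,0,-0.025],[0,0,0],1],
  [[0,0,-0.025],[0,0,0],1],
  [[0,0,-0.015],[0,0,0],1],
  [[0,0,-0.005],[0,0,0],1],
  [[0,0,0],[0,0,0.071],1],
  [[0,0,0],[0,0,0.071],1],
  [[0,0,0],[0,0,0.071],1],
  [[0,0,0],[0,0,0.071],1],
])

```text
t: 13.88
ee_pos: [473.5, -221.1, 200.2]
orientation: [-2.38, -2.048, 0.001]
ft_force: [-1.1, 0.8, -2.2]
width: 31.9
```

```bash
python3 - <<'E'
from h import *
tgt([547.6,199.4,190],-8.37)
o=readout.get_obs(); im=imaging.get_image("wrist"); cv2.imwrite("pics/w5.png",im[:,:,::-1]); np.save("w5.npy",np.r_[o['ee_pos'],o['orientation']])
E
```

```text
turn now->target (tool) [-0.0017 -0.0005 -0.0035]
shift in target axes mm [426.8  12.1  10.2]  in current axes [426.8  10.6  10.4] t 13.88 w 31.9 ee [ 473.5 -221.1  200.2] F [-1.1  0.8 -2.2]
```

View pics/w5.png

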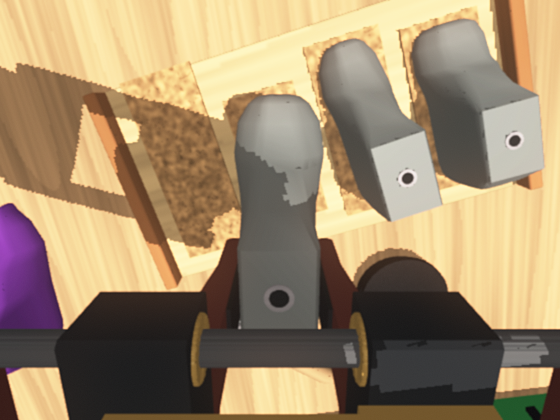

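The child last is held upright, hole at (279,298), with boot and broad undisturbed. Carrying it over.

carry_out([
  [[0.012,0.0003,0],[0,0,0],1],
  [[0.025,0.0007,0],[0,0,0],1],
  [[0.03,0.0008,0],[0,0,0],1],
  [[0.03,0.0008,0],[0,0,0],1],
  [[0.03,0.0008,0],[0,0,0],1],
  [[0.03,0.0008,0],[0,0,0],1],
  [[0.03,0.0008,0],[0,0,0],1],
  [[0.03,0.0008,0],[0,0,0],1],
  [[0.03,0.0008,0],[0,0,0],1],
  [[0.03,0.0008,0],[0,0,0],1],
  [[0.03,0.0008,0],[0,0,0],1],
  [[0.03,0.0008,0],[0,0,0],1],
])

```text
t: 14.93
ee_pos: [531.5, 112.8, 200.4]
orientation: [-2.374, -2.056, 0.002]
ft_force: [0.5, -0.4, -1.6]
width: 31.5
```

carry_out([
  [[0.03,0.0008,0],[0,0,0],1],
  [[0.03,0.0008,0],[0,0,0],1],
  [[0.02,0.0006,0],[0,0,-0.003],1],
  [[0.01,0.0003,0.01],[0,0,0],1],
  [[0,0,0.02],[0,0,0],1],
  [[0,0,0.02],[0,0,0],1],
  [[0,0,0.02],[0,0,0],1],
  [[0,0,0.01],[0,0,0],1],
  [[0,0,0],[0,0,0],1],
  [[0,0,0],[0,0,0],1],
  [[0,0,0],[0,0,0],1],
])

```text
t: 15.85
ee_pos: [548.4, 199.4, 121.5]
orientation: [2.374, 2.057, 0.002]
ft_force: [0.3, -0.6, -1.8]
width: 31.9
```

```bash
python3 - <<'E'
from h import *
tgt([547.6,199.4,67],-8.37)
E
```

```text
turn now->target (tool) [ 0.0009 -0.0005  0.0032]
shift in target axes mm [-0.1 -0.8 54.5]  in current axes [-0.1 -0.8 54.5] t 15.85 w 31.9 ee [548.4 199.4 121.5] F [ 0.3 -0.6 -1.8]
```

carry_out([
  [[0,-0.0006,0.01],[0,0,0.003],1],
  [[0,0,0.015],[0,0,0],1],
  [[0,0,0.012],[0,0,0],1],
  [[0,0,0.008],[0,0,0],1],
  [[0,0,0.004],[0,0,0],1],
  [[0,0,0.003],[0,0,0],1],
  [[0,0,0],[0,0,0],1],
  [[0,0,0],[0,0,0],1],
  [[0,0,0],[0,0,0],1],
])

```text
t: 16.6
ee_pos: [547.7, 199.6, 69.3]
orientation: [2.377, 2.053, 0.001]
ft_force: [1.5, 1.4, -2.4]
width: 31.9
```

```bash
python3 - <<'E'
from h import *
tgt([547.6,199.4,67],-8.37)
E
```

```text
turn now->target (tool) [ 0.0008 -0.0004  0.0001]
shift in target axes mm [-0.2 -0.   2.3]  in current axes [-0.2 -0.   2.3] t 16.6 w 31.9 ee [547.7 199.6  69.3] F [ 1.5  1.4 -2.4]
```

carry_out([
  [[0,0,0.001],[0,0,0],1],
  [[0,0,0.001],[0,0,0],1],
  [[0,0,0.0005],[0,0,0],1],
  [[0,0,0],[0,0,0],1],
  [[0,0,0],[0,0,0],1],
])

```text
t: 17.02
ee_pos: [547.7, 199.6, 67.0]
orientation: [2.377, 2.053, 0.001]
ft_force: [0.0, -0.5, 5.1]
width: 31.8
```

carry_out([
  [[0,0,0],[0,0,0],0.35],
  [[0,0,0],[0,0,0],0.35],
  [[0,0,0],[0,0,0],0.35],
  [[0,0,-0.01],[0,0,0],0.35],
  [[0,0,-0.02],[0,0,0],0.35],
  [[0,0,-0.03],[0,0,0],0.35],
  [[0,0,-0.03],[0,0,0],0.35],
  [[0,0,-0.03],[0,0,0],0.35],
  [[0,0,-0.02],[0,0,0],0.35],
  [[0,0,0],[0,0,0],0.35],
  [[0,0,0],[0,0,0],0.35],
])

```text
t: 17.93
ee_pos: [547.9, 199.7, 207.8]
orientation: [2.377, 2.053, 0.004]
ft_force: [-0.4, -0.6, -0.0]
width: 57.1
```

```bash
python3 - <<'E'
from h import *
o=readout.get_obs();im=imaging.get_image("wrist"); cv2.imwrite("pics/w6.png",im[:,:,::-1]); np.save("w6.npy",np.r_[o['ee_pos'],o['orientation']])
tgt([558.9,-210.8,207],7.9)
E
```

```text
turn now->target (tool) [ 2.000e-04 -1.000e-04 -2.839e-01]
shift in target axes mm [-407.9  -44.5   -0.7]  in current axes [-404.    71.5   -0.7] t 17.98 w 57.1 ee [547.  199.3 206.3] F [-0.8  0.  -0.1]
```

View pics/w6.png

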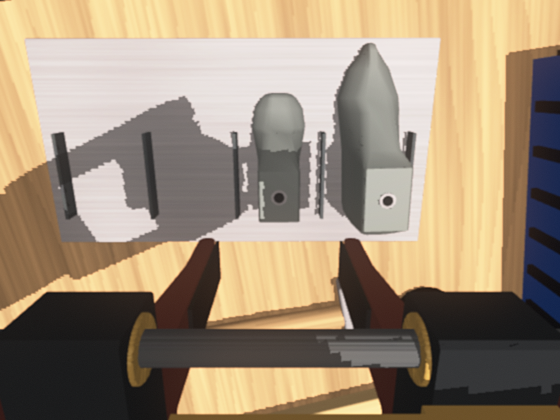

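The child last stands between the fins at x≈236 and x≈321, hole at (279,198), and the pointed last is at (387,201). I'll check with casts and move towards boot.

```bash
python3 - <<'E'
from h import *
v=np.load("w6.npy");o={'ee_pos':v[:3],'orientation':v[3:]}
P=cast('wrist',[[279,198],[387,201]],[101,111],o)
r=np.radians(-8.37);X=np.array([np.cos(r),np.sin(r)]);Y=np.array([-X[1],X[0]]);O=np.array([508,205.2])
for p in P: print(p.round(1),((p[:2]-O)@X).round(1),((p[:2]-O)@Y).round(1))
# fin tops far ends (left-hand pixels at +y end)
for u,w in [(53,133),(143,133),(232,133),(323,133),(413,133)]:
    p=cast('wrist',[u,w],41,o)[0]; print(p.round(1),((p[:2]-O)@X).round(1),((p[:2]-O)@Y).round(1))
E
```

```text
[547.7 198.2 101. ] 40.3 -1.1
[626.4 187.3 111. ] 119.7 -0.4
[356.4 268.9  41. ] -159.2 41.0
[435.  257.5  41. ] -79.8 41.1
[512.8 246.1  41. ] -1.2 41.2
[592.5 234.5  41. ] 79.3 41.3
[671.4 223.   41. ] 159.0 41.4
```

carry_out([
  [[-0.03,0.0053,0],[0,0,0],0.32],
  [[-0.034,0.006,0],[0,0,0],0.32],
  [[-0.034,0.006,0],[0,0,0],0.32],
  [[-0.034,0.006,0],[0,0,0],0.32],
  [[-0.034,0.006,0],[0,0,0],0.32],
  [[-0.034,0.006,0],[0,0,0],0.32],
  [[-0.034,0.006,0],[0,0,0],0.32],
  [[-0.034,0.006,0],[0,0,0],0.32],
  [[-0.034,0.006,0],[0,0,0],0.32],
  [[-0.034,0.006,0],[0,0,0],0.32],
  [[-0.034,0.006,0],[0,0,0],0.32],
  [[-0.034,0.006,0],[0,0,0],0.32],
])

```text
t: 18.98
ee_pos: [557.6, -211.9, 204.2]
orientation: [-2.375, -2.051, 0.003]
ft_force: [0.6, -0.8, 0.2]
width: 59.7
```

carry_out([
  [[0,0,0],[0,0,-0.071],0.32],
  [[0,0,0.01],[0,0,-0.071],0.32],
  [[0,0,0.02],[0,0,-0.071],0.32],
  [[0,0,0.01],[0,0,-0.071],0.32],
  [[0,0,0],[0,0,0],0.32],
  [[0,0,0],[0,0,0],0.32],
  [[0,0,0],[0,0,0],0.32],
])

```text
t: 19.57
ee_pos: [558.9, -210.5, 165.9]
orientation: [-2.065, -2.367, 0.0]
ft_force: [0.3, -0.6, 0.3]
width: 59.5
```

```bash
python3 - <<'E'
from h import *
tgt([558.9,-210.8,91],7.9)
E
```

```text
turn now->target (tool) [-0.0008 -0.0005 -0.0018]
shift in target axes mm [-0.3 -0.  74.9]  in current axes [-0.3  0.  74.9] t 19.57 w 59.5 ee [ 558.9 -210.5  165.9] F [ 0.3 -0.6  0.3]
```

carry_out([
  [[0,0,0.01],[0,0,0],0.32],
  [[0,0,0.018],[0,0,0],0.32],
  [[0,0,0.018],[0,0,0],0.32],
  [[0,0,0.014],[0,0,0],0.32],
  [[0,0,0.01],[0,0,0],0.32],
  [[0,0,0.005],[0,0,0],0.32],
  [[0,0,0],[0,0,0],0.32],
  [[0,0,0],[0,0,0],0.32],
  [[0,0,0],[0,0,0],0.32],
])

```text
t: 20.32
ee_pos: [559.7, -210.9, 92.1]
orientation: [2.062, 2.368, 0.001]
ft_force: [-0.7, 0.6, 0.6]
width: 59.6
```

carry_out([
  [[0,0,0],[0,0,0],1],
  [[0,0,0],[0,0,0],1],
  [[0,0,0],[0,0,0],1],
  [[0,0,0],[0,0,0],1],
  [[0,0,0],[0,0,0],1],
  [[0,0,0],[0,0,0],1],
  [[0,0,0],[0,0,0],1],
  [[0,0,0],[0,0,0],1],
])

```text
t: 20.98
ee_pos: [559.2, -210.7, 91.7]
orientation: [2.063, 2.369, 0.0]
ft_force: [-1.2, 0.7, 5.3]
width: 38.5
```

carry_out([
  [[0,0,-0.005],[0,0,0],1],
  [[0,0,-0.01],[0,0,0],1],
  [[0,0,-0.02],[0,0,0],1],
  [[0,0,-0.025],[0,0,0],1],
  [[0,0,-0.025],[0,0,0],1],
  [[0,0,-0.025],[0,0,0],1],
  [[0,0,-0.015],[0,0,0],1],
  [[0,0,-0.005],[0,0,0],1],
  [[0,0,0],[0,0,0.071],1],
  [[0,0,0],[0,0,0.071],1],
  [[0,0,0],[0,0,0.071],1],
  [[0,0,0],[0,0,0.071],1],
])

```text
t: 21.98
ee_pos: [558.2, -210.3, 220.3]
orientation: [-2.38, -2.048, 0.002]
ft_force: [0.8, -0.7, -3.3]
width: 38.3
```

```bash
python3 - <<'E'
from h import *
tgt([468.4,211,200],-8.37)
o=readout.get_obs(); im=imaging.get_image("wrist"); cv2.imwrite("pics/w7.png",im[:,:,::-1])
E
```

```text
turn now->target (tool) [-0.002  -0.0004 -0.0034]
shift in target axes mm [ 403.8 -150.1   20.3]  in current axes [ 403.2 -151.5   20.8] t 21.98 w 38.3 ee [ 558.2 -210.3  220.3] F [ 0.8 -0.7 -3.3]
```

View pics/w7.png

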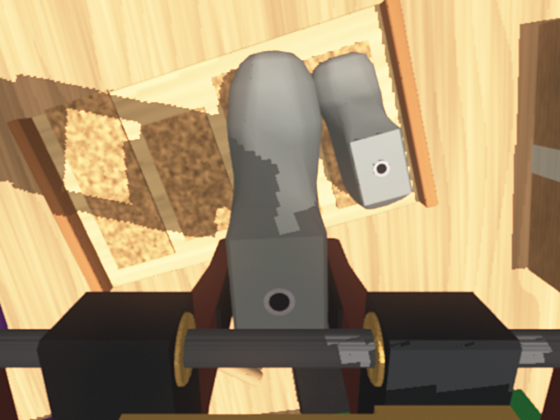

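The boot last is held upright, hole at (279,302), with broad still in place at (381,169). Carrying it over.

carry_out([
  [[0.012,-0.0045,0],[0,0,-0.003],1],
  [[0.025,-0.0094,0],[0,0,0],1],
  [[0.03,-0.0112,0],[0,0,0],1],
  [[0.03,-0.0112,0],[0,0,0],1],
  [[0.03,-0.0112,0],[0,0,0],1],
  [[0.03,-0.0112,0],[0,0,0],1],
  [[0.03,-0.0112,0],[0,0,0],1],
  [[0.03,-0.0112,0],[0,0,0],1],
  [[0.03,-0.0112,0],[0,0,0],1],
  [[0.03,-0.0112,0],[0,0,0],1],
  [[0.03,-0.0112,0],[0,0,0],1],
  [[0.03,-0.0112,0],[0,0,0],1],
])

```text
t: 23.03
ee_pos: [480.9, 142.6, 220.9]
orientation: [-2.371, -2.06, 0.001]
ft_force: [0.5, 0.3, -3.7]
width: 38.6
```

carry_out([
  [[0.03,-0.0112,0],[0,0,0],1],
  [[0.02,-0.0074,0],[0,0,0],1],
  [[0.012,-0.0045,0],[0,0,0],1],
  [[0.005,-0.0018,0.01],[0,0,0],1],
  [[0,0,0.02],[0,0,0],1],
  [[0,0,0.02],[0,0,0],1],
  [[0,0,0.02],[0,0,0],1],
  [[0,0,0.01],[0,0,0],1],
  [[0,0,0],[0,0,0],1],
  [[0,0,0],[0,0,0],1],
  [[0,0,0],[0,0,0],1],
])

```text
t: 23.95
ee_pos: [468.1, 210.6, 141.9]
orientation: [2.374, 2.057, 0.002]
ft_force: [-0.2, -0.3, -4.0]
width: 38.5
```

```bash
python3 - <<'E'
from h import *
tgt([468.4,211,87.7],-8.37)
E
```

```text
turn now->target (tool) [ 0.001  -0.0005  0.0028]
shift in target axes mm [ 0.4  0.3 54.2]  in current axes [ 0.4  0.2 54.2] t 23.95 w 38.5 ee [468.1 210.6 141.9] F [-0.2 -0.3 -4. ]
```

carry_out([
  [[0.0003,0.0003,0.01],[0,0,0.003],1],
  [[0,0,0.015],[0,0,0],1],
  [[0,0,0.012],[0,0,0],1],
  [[0,0,0.008],[0,0,0],1],
  [[0,0,0.004],[0,0,0],1],
  [[0,0,0.003],[0,0,0],1],
  [[0,0,0],[0,0,0],1],
  [[0,0,0],[0,0,0],1],
  [[0,0,0],[0,0,0],1],
])

```text
t: 24.7
ee_pos: [468.2, 211.2, 89.8]
orientation: [2.377, 2.053, 0.002]
ft_force: [0.1, -0.2, -4.1]
width: 39.0
```

```bash
python3 - <<'E'
from h import *
tgt([468.4,211,87.7],-8.37)
E
```

```text
turn now->target (tool) [ 0.0009 -0.0006  0.0002]
shift in target axes mm [-0.2  0.3  2.1]  in current axes [-0.2  0.3  2.1] t 24.7 w 39.0 ee [468.2 211.2  89.8] F [ 0.1 -0.2 -4.1]
```

carry_out([
  [[0,0,0.001],[0,0,0],1],
  [[0,0,0.001],[0,0,0],1],
  [[0,0,0.0005],[0,0,0],1],
  [[0,0,0],[0,0,0],1],
  [[0,0,0],[0,0,0],1],
])

```text
t: 25.12
ee_pos: [468.1, 211.2, 87.7]
orientation: [2.377, 2.053, 0.002]
ft_force: [-3.1, 0.2, 5.3]
width: 38.4
```

carry_out([
  [[0,0,0],[0,0,0],0.32],
  [[0,0,0],[0,0,0],0.32],
  [[0,0,0],[0,0,0],0.32],
  [[0,0,-0.01],[0,0,0],0.32],
  [[0,0,-0.02],[0,0,0],0.32],
  [[0,0,-0.03],[0,0,0],0.32],
  [[0,0,-0.03],[0,0,0],0.32],
  [[0,0,-0.03],[0,0,0],0.32],
  [[0,0,-0.02],[0,0,0],0.32],
  [[0,0,0],[0,0,0],0.32],
  [[0,0,0],[0,0,0],0.32],
])

```text
t: 26.03
ee_pos: [468.3, 211.3, 228.3]
orientation: [2.377, 2.053, 0.005]
ft_force: [0.1, -0.1, -0.6]
width: 59.6
```

```bash
python3 - <<'E'
from h import *
o=readout.get_obs();im=imaging.get_image("wrist"); cv2.imwrite("pics/w8.png",im[:,:,::-1]); np.save("w8.npy",np.r_[o['ee_pos'],o['orientation']])
tgt([636.5,-200,207],7.9)
E
```

```text
turn now->target (tool) [ 4.000e-04 -2.000e-04 -2.839e-01]
shift in target axes mm [-430.2  110.9   19.9]  in current axes [-381.9  227.    19.9] t 26.08 w 59.8 ee [467.5 210.9 226.9] F [ 0.4 -0.8 -0.1]
```

View pics/w8.png

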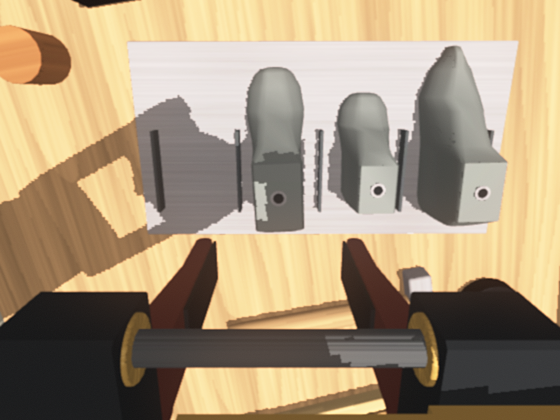

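Boot stands in its bay, hole at (278,198), between the fins at x≈238 and x≈319. Child (378,190) and pointed (482,193) are upright. Now broad, the last grey one, in the far wooden place.

carry_out([
  [[-0.0318,0.0189,0],[0,0,0],0.3],
  [[-0.0318,0.0189,0],[0,0,0],0.3],
  [[-0.0318,0.0189,0],[0,0,0],0.3],
  [[-0.0318,0.0189,0],[0,0,0],0.3],
  [[-0.0318,0.0189,0],[0,0,0],0.3],
  [[-0.0318,0.0189,0],[0,0,0],0.3],
  [[-0.0318,0.0189,0],[0,0,0],0.3],
  [[-0.0318,0.0189,0],[0,0,0],0.3],
  [[-0.0318,0.0189,0],[0,0,0],0.3],
  [[-0.0318,0.0189,0],[0,0,0],0.3],
  [[-0.0318,0.0189,0],[0,0,0],0.3],
  [[-0.0318,0.0189,0],[0,0,0],0.3],
])

```text
t: 27.08
ee_pos: [635.9, -201.1, 224.3]
orientation: [-2.375, -2.051, 0.003]
ft_force: [-0.1, 1.3, -0.2]
width: 61.4
```

carry_out([
  [[0,0,0.01],[0,0,-0.071],0.3],
  [[0,0,0.02],[0,0,-0.071],0.3],
  [[0,0,0.02],[0,0,-0.071],0.3],
  [[0,0,0.01],[0,0,-0.071],0.3],
  [[0,0,0],[0,0,0],0.3],
  [[0,0,0],[0,0,0],0.3],
  [[0,0,0],[0,0,0],0.3],
])

```text
t: 27.67
ee_pos: [636.6, -199.5, 166.5]
orientation: [-2.065, -2.367, 0.0]
ft_force: [-0.5, 0.7, 0.2]
width: 61.3
```

```bash
python3 - <<'E'
from h import *
tgt([636.5,-200,79],7.9)
E
```

```text
turn now->target (tool) [-0.0006 -0.0002 -0.0018]
shift in target axes mm [-0.5 -0.1 87.5]  in current axes [-0.5 -0.1 87.5] t 27.67 w 61.3 ee [ 636.6 -199.5  166.5] F [-0.5  0.7  0.2]
```

carry_out([
  [[0,0,0.01],[0,0,0],0.3],
  [[0,0,0.018],[0,0,0],0.3],
  [[0,0,0.02],[0,0,0],0.3],
  [[0,0,0.018],[0,0,0],0.3],
  [[0,0,0.012],[0,0,0],0.3],
  [[0,0,0.006],[0,0,0],0.3],
  [[0,0,0.003],[0,0,0],0.3],
  [[0,0,0],[0,0,0],0.3],
  [[0,0,0],[0,0,0],0.3],
  [[0,0,0],[0,0,0],0.3],
])

```text
t: 28.5
ee_pos: [637.3, -199.7, 80.8]
orientation: [2.062, 2.368, 0.001]
ft_force: [0.4, -0.2, 1.2]
width: 61.2
```

carry_out([
  [[0,0,0],[0,0,0],1],
  [[0,0,0],[0,0,0],1],
  [[0,0,0],[0,0,0],1],
  [[0,0,0],[0,0,0],1],
  [[0,0,0],[0,0,0],1],
  [[0,0,0],[0,0,0],1],
  [[0,0,0],[0,0,0],1],
  [[0,0,0],[0,0,0],1],
])

```text
t: 29.17
ee_pos: [636.7, -199.6, 80.1]
orientation: [2.063, 2.369, 0.0]
ft_force: [-1.0, -0.1, 4.4]
width: 39.8
```

carry_out([
  [[0,0,-0.005],[0,0,0],1],
  [[0,0,-0.01],[0,0,0],1],
  [[0,0,-0.02],[0,0,0],1],
  [[0,0,-0.025],[0,0,0],1],
  [[0,0,-0.025],[0,0,0],1],
  [[0,0,-0.025],[0,0,0],1],
  [[0,0,-0.015],[0,0,0],1],
  [[0,0,-0.005],[0,0,0],1],
  [[0,0,0],[0,0,0.071],1],
  [[0,0,0],[0,0,0.071],1],
  [[0,0,0],[0,0,0.071],1],
  [[0,0,0],[0,0,0.071],1],
])

```text
t: 30.17
ee_pos: [635.9, -199.3, 208.9]
orientation: [-2.38, -2.048, 0.001]
ft_force: [-0.5, -0.4, -1.8]
width: 39.3
```

```bash
python3 - <<'E'
from h import *
tgt([389.3,222.6,200],-8.37)
o=readout.get_obs(); im=imaging.get_image("wrist"); cv2.imwrite("pics/w9.png",im[:,:,::-1])
E
```

```text
turn now->target (tool) [-0.0017 -0.0003 -0.0035]
shift in target axes mm [ 381.5 -305.3    8.9]  in current axes [ 380.4 -306.6    9.5] t 30.17 w 39.3 ee [ 635.9 -199.3  208.9] F [-0.5 -0.4 -1.8]
```

View pics/w9.png

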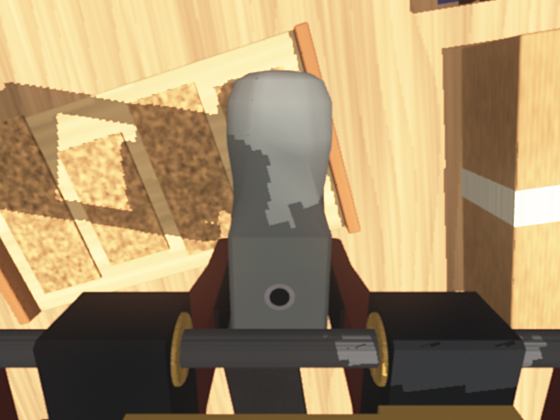

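Broad is held upright, hole at (279,297). Carrying it to the nearest bay.

carry_out([
  [[0.012,-0.0096,0],[0,0,-0.003],1],
  [[0.02,-0.016,0],[0,0,0],1],
  [[0.027,-0.0216,0],[0,0,0],1],
  [[0.027,-0.0216,0],[0,0,0],1],
  [[0.027,-0.0216,0],[0,0,0],1],
  [[0.027,-0.0216,0],[0,0,0],1],
  [[0.027,-0.0216,0],[0,0,0],1],
  [[0.027,-0.0216,0],[0,0,0],1],
  [[0.027,-0.0216,0],[0,0,0],1],
  [[0.027,-0.0216,0],[0,0,0],1],
  [[0.027,-0.0216,0],[0,0,0],1],
  [[0.027,-0.0216,0],[0,0,0],1],
])

```text
t: 31.22
ee_pos: [439.0, 134.9, 209.5]
orientation: [-2.373, -2.059, 0.001]
ft_force: [0.3, 0.7, -2.4]
width: 39.9
```

carry_out([
  [[0.027,-0.0216,0],[0,0,0],1],
  [[0.027,-0.0216,0],[0,0,0],1],
  [[0.015,-0.012,0],[0,0,0],1],
  [[0.01,-0.0084,0],[0,0,0],1],
  [[0,0,0],[0,0,0],1],
  [[0,0,0.02],[0,0,0],1],
  [[0,0,0.03],[0,0,0],1],
  [[0,0,0.02],[0,0,0],1],
  [[0,0,0.01],[0,0,0],1],
  [[0,0,0],[0,0,0],1],
  [[0,0,0],[0,0,0],1],
  [[0,0,0],[0,0,0],1],
])

```text
t: 32.22
ee_pos: [389.7, 221.2, 130.7]
orientation: [2.374, 2.057, 0.002]
ft_force: [-0.3, 0.1, -3.2]
width: 40.2
```

```bash
python3 - <<'E'
from h import *
tgt([389.3,222.6,76.1],-8.37)
E
```

```text
turn now->target (tool) [ 0.0012 -0.0009  0.003 ]
shift in target axes mm [ 1.3 -0.6 54.6]  in current axes [ 1.2 -0.7 54.6] t 32.22 w 40.2 ee [389.7 221.2 130.7] F [-0.3  0.1 -3.2]
```

carry_out([
  [[0.001,-0.0006,0.01],[0,0,0.003],1],
  [[0,0,0.015],[0,0,0],1],
  [[0,0,0.012],[0,0,0],1],
  [[0,0,0.008],[0,0,0],1],
  [[0,0,0.004],[0,0,0],1],
  [[0,0,0.003],[0,0,0],1],
  [[0,0,0],[0,0,0],1],
  [[0,0,0],[0,0,0],1],
  [[0,0,0],[0,0,0],1],
])

```text
t: 32.97
ee_pos: [388.8, 222.4, 78.2]
orientation: [2.377, 2.053, 0.002]
ft_force: [-0.8, -0.1, -3.1]
width: 40.2
```

```bash
python3 - <<'E'
from h import *
tgt([389.3,222.6,76.1],-8.37)
E
```

```text
turn now->target (tool) [ 0.0008 -0.0006  0.0001]
shift in target axes mm [0.3 0.5 2.1]  in current axes [0.3 0.5 2.1] t 32.97 w 40.2 ee [388.8 222.4  78.2] F [-0.8 -0.1 -3.1]
```

carry_out([
  [[0,0.0004,0.001],[0,0,0],1],
  [[0,0,0.001],[0,0,0],1],
  [[0,0,0.0005],[0,0,0],1],
  [[0,0,0],[0,0,0],1],
  [[0,0,0],[0,0,0],1],
])

```text
t: 33.38
ee_pos: [389.1, 222.3, 76.0]
orientation: [2.378, 2.053, 0.002]
ft_force: [-2.2, -0.1, 5.8]
width: 39.7
```

carry_out([
  [[0,0,0],[0,0,0],0.3],
  [[0,0,0],[0,0,0],0.3],
  [[0,0,0],[0,0,0],0.3],
  [[0,0,-0.01],[0,0,0],0.3],
  [[0,0,-0.02],[0,0,0],0.3],
  [[0,0,-0.03],[0,0,0],0.3],
  [[0,0,-0.03],[0,0,0],0.3],
  [[0,0,-0.03],[0,0,0],0.3],
  [[0,0,-0.03],[0,0,0],0.3],
  [[-0.01,0.02,-0.01],[0,0,0],0.3],
  [[-0.01,0.02,0],[0,0,0],0.3],
  [[-0.01,0.02,0],[0,0,0],0.3],
])

```text
t: 34.38
ee_pos: [444.9, 183.6, 237.5]
orientation: [2.376, 2.054, 0.005]
ft_force: [0.2, 0.7, -0.5]
width: 61.3
```

carry_out([
  [[-0.01,0.02,0],[0,0,0],0.3],
  [[0,0.02,0],[0,0,0],0.3],
  [[0,0.01,0],[0,0,0],0.3],
  [[0,0,0],[0,0,0],0.3],
  [[0,0,0],[0,0,0],0.3],
  [[0,0,0],[0,0,0],0.3],
  [[0,0,0],[0,0,0],0.3],
])

```text
t: 34.97
ee_pos: [490.7, 166.9, 235.2]
orientation: [-2.376, -2.054, 0.001]
ft_force: [0.5, -0.3, -0.2]
width: 61.5
```

```bash
python3 - <<'E'
from h import *
o=readout.get_obs();im=imaging.get_image("wrist"); cv2.imwrite("pics/w10.png",im[:,:,::-1]); np.save("w10.npy",np.r_[o['ee_pos'],o['orientation']])
im=imaging.get_image("scene"); cv2.imwrite("pics/s10.png",im[:,:,::-1])
print(o['t'],o['ee_pos'])
E
```

```text
34.9667 [490.66213197 166.85231549 235.22797502]
```

View pics/w10.png

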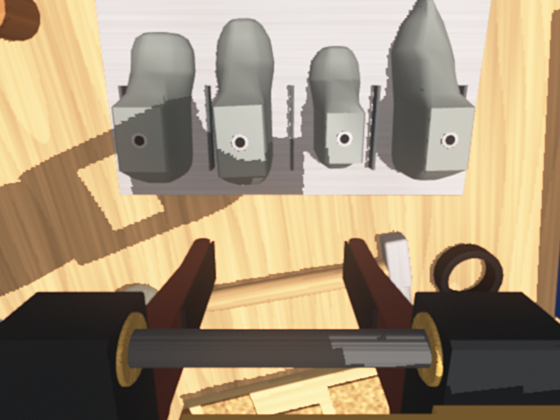

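View pics/s10.png

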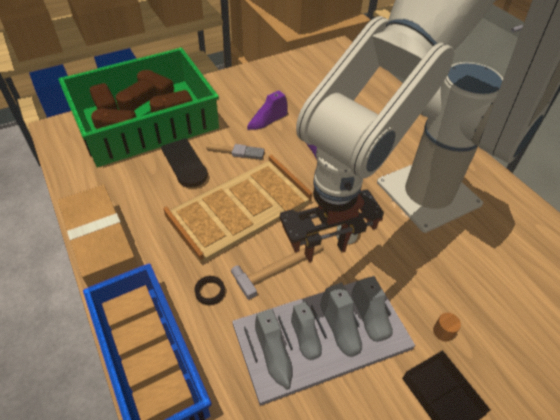

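Wrist and scene views show all four lasts upright in the steel rack, near to far broad, boot, child, pointed, with holes at (139,141), (240,142), (344,139) and (449,140). The wooden rack is empty. Final numeric check of the holes in rack axes:

```bash
python3 - <<'E'
from h import *
v=np.load("w10.npy");o={'ee_pos':v[:3],'orientation':v[3:]}
P=cast('wrist',[[139,140.5],[239.7,142],[344,138.7],[449.5,140]],[109,125,101,111],o)
r=np.radians(-8.37);X=np.array([np.cos(r),np.sin(r)]);Y=np.array([-X[1],X[0]]);O=np.array([508,205.2])
for p in P: print(p.round(1),((p[:2]-O)@X).round(1),((p[:2]-O)@Y).round(1))
from workcell import close_job
o=readout.get_obs();print(o['t'],o['ft_force'].round(1))
print(close_job())
E
```

```text
[387.9 221.6 109. ] -121.2 -1.3
[467.4 211.1 125. ] -41.0 -0.1
[547.5 198.9 101. ] 40.0 -0.5
[626.7 187.7 111. ] 120.0 -0.1
35.0667 [-0.3 -0.6 -0.7]
the job is handed in; nothing more can be done
None
```

All four grey lasts are now on the steel rack in reverse order: from nearest to farthest, broad, boot, child, pointed. The job was handed in at about 35 s of the 104 s allowed. I lowered each last until it touched the deck before letting go. The purple look-alikes and everything else in the scene were left alone.

- **Position:** the last wrist-camera check put the ankle-block holes at rack x = -121, -41, 40 and 120 mm. The bay centres are -120, -40, 40 and 120. In y they were within about 1.3 mm of 0.
- **Standing:** the wrist and scene pictures show all four upright, toes in +y as before, and the wooden rack empty.
- **Forces:** the readings at the end of each move never passed about 8 N.
- **Disagreement:** the top and wrist cameras differed by about 1–3 mm on the steel rack's y position, so I aimed between them. No check failed.

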